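Seat the keyed zesting disc on its base

ROBOT

A 7-joint arm with a two-finger parallel gripper is mounted at the origin on a cart in front of the work surface, level with it; the furniture and walls round the work are solid. World frame = base frame: x ahead of the robot, y to its left, z up, the work surface at z = 0. Lengths are in m, angles in rad, forces in N, time in s.
With the tool pointing down it reaches from about 0.425 to 0.925 m from the base axis. Payload 6.8 kg.
Tool frame: the origin (TCP) lies on the centre line of the jaws, within the pads' length; the fingertips stand 14 mm ahead of it and the grasp point (between the pads) lies 5 mm behind it (r.nose_length is the distance from the TCP to the fingertips, in m); z points along the fingers, y is the direction in which the jaws open and shut (so a half turn about z gives the same grasp; the last joint's range is limited). The gripper opens to 85 mm and grips with 20 to 120 N. Pads are 22 mm wide; open, the fingers measure 114 mm over their backs; the gripper's body (76 mm by 85 mm) begins 54 mm behind the grasp point. The pads swing forward as they close: fully open they stand 13 mm farther back than shut.
Start: joints at [-1.221, 0.477, 0.022, 1.555, -0.011, 1.109, -0.083], TCP at [0.298, 0.606, 0.245] pointing down, gripper open.
Joint ranges: [-2.96, 2.96], [-0.34, 2.1], [-1.41, 1.46], [0.24, 2.44], [-1.37, 4.51], [0.17, 1.92], [-2.96, 2.96]. Speed limits (rad/s): [2.39, 2.39, 3.14, 3.14, 3.14, 3.14, 3.14].

INTERFACE

Orientations are given as a rotation vector (axis times angle).
In Python, from bench import r, imaging, look_for, outline_of gives the robot as it stands. The module is installed in compiled form; this text tells all that it offers.
- The arm moves only by the tool carry_out, never from a script. Its arguments are lists of equal length, an entry for each row: "offset": the shift along the tool's x, y, z as a fraction of full scale, a list of three; "turn": the turn, a rotation vector about the tool's x, y, z as a fraction of full scale, a list of three. A call has 1 to 8 rows; each row is the pose to reach, as a shift and turn from the pose commanded when the call began, along the tool's axes at that moment; what a row does not reach only later rows make up. Full scale, the value 1, is 0.5 m for a shift and 1.5 rad for a turn. A row lasts 1/10 s, in which the tool goes at most 50 mm and 8.59 degrees, less where a joint would pass 70% of its speed; a pose out of reach is approached as far as the arm can. A call with a number of a shift or a turn outside -1 to 1 is refused whole. A call with a gripper value outside its range is refused whole. "hand" is the closure, from 0 (fully open) to 1 (shut), set as the call begins (left out, the last holds). The fingers move at their own pace and stop on an object; "force" is the grip in N (left out, the last holds). Time passes only in rows, so rows that repeat a pose let the fingers close. It gives the time, the measured TCP pose, the force and the opening at its end, in the units of the state.
- r.get_obs(): the state, without advancing time (a new reading comes with each control period).
- imaging.grab_frame(name): name is "scene" or "top"; returns a dict with "pixels" (420x560x3 uint8, red, green, blue), "fx", "fy", "cx", "cy" (pixels), "R" (3x3) and "t" (3): a world point X has camera coordinates R X + t. Camera axes: x right, y down, z forward; pixel columns grow to the right and rows downward; lengths in m; the calibration is good to about 2 mm. A picture is of the moment at which its call begins. There is no depth.
- r.hand_in(): hands the job in, once; it reports no verdict.
Trained networks look in the newest picture that a camera, given by its name, has taken for a name from the list of things; names that differ only in an ending like _2 or _b are one class to them, and where a whole thing is asked for, a point or a joint stands for the part that bears it (a point fixed in the world has none). Each returns a list of dicts, best first, with "score" (0 to 1); they miss things now and then, are a little off and sometimes report something else, mostly with a low value. They report only what shows in the picture. A call takes as long as a camera call. They do not tell look-alikes from the thing itself.
- look_for(query, camera): "xyz" ([x, y, z] in m, in the coordinates of the camera as it stood for that picture, good to about 4 mm: the middle of the surface that is visible of it).
- outline_of(query, camera): "region" (420x560 bool, what is visible of it).
The state is a dict: "clock": time; "joints": joint angles; "qvel": joint speeds; "tau": joint torques, N m; "tcp_pos": TCP position; "orientation": TCP orientation; "contact_force": force on the tool from outside, world axes, zero at the start; "moment": the same for the moment, N m; "grip_width": finger opening in m.
Only numpy, scipy, OpenCV 4.12 (cv2) and the standard library are available. Lean on these libraries where they do the work, as an engineer would, in place of code of your own. Each camera call takes 0.05 s, during which the arm holds its last target. There are 200 camera calls.

TASK

Get the citrus zester ready for use: push the peg on its steel disc round with a fingertip until the notch in the disc's rim stands over the steel key on the base, then press the disc down at its hub until it is seated flat and fully home on the base. Do not lift the disc off, leave the things around it where they stand, and finish clear of everything.

Things in the scene. Friction and masses are not known exactly. Their poses are not given: they have to be found in the camera images.
- zester: Round dark wood zester base, 150 mm diameter, flat top 45 mm up, fixed. Origin: centre of its underside, z up; the key is on its +x side. A 14 mm spindle on its axis stands inside the disc's hub. The disc rests on a friction seal (68 mm diameter) that sinks straight down when the disc is pressed (about 5 N all the way) and stays where it is left.
- key_top (a point): Centre of the top of the steel key: a block 24 mm long (radial), 8 mm wide, 10 mm high on the base's flat top, from 49 to 73 mm from the base's axis, so its outer end shows beyond the disc's rim. Point 61 mm from the axis, 55 mm above the worktop. The disc goes fully down only with its notch over the key.
- zest_disc: Loose steel disc, 120 mm diameter, 8 mm thick, about 0.25 kg. Origin: centre of its underside, z up, +x to the notch, peg on -x. At the start level on the seal, underside 57 mm above the worktop (2 mm above the key; 45 mm when seated), notch 0.9 to 3.14 rad from the key, either side. Its closed hub turns easily on the spindle (1 mm play), any way and amount, and stays where left.
- notch (a point): Centre of the notch in the disc's rim, at the height of the disc's top face, 53 mm from the disc's axis. The notch is 14 mm wide, parallel-sided, open at the rim, and reaches in to 46 mm from the axis: 3 mm play on each side of the key.
- peg_top (a point): Top centre of the black finger peg on the disc, 12 mm diameter, standing 20 mm above the disc's top face, 46 mm from the disc's axis, diametrically opposite the notch. Push it sideways to turn the disc.
- hub_top (a point): Centre of the flat top of the black hub, 26 mm diameter, 34 mm above the disc's underside and 26 mm above its top face (6 mm above the peg's top). Press here. 91 mm above the worktop at the start, 79 mm when seated.
- lemon: Lemon, 71 x 53 x 51 mm, loose bystander; origin at the centre of its underside. Leave it alone.
- lime: Lime, 60 x 48 x 48 mm, loose bystander; origin at the centre of its underside. Leave it alone.
- jigger: Copper double jigger, 43 mm diameter, 84 mm high, loose bystander; origin at the centre of its underside. Leave it alone.
- spice_jar: Glass spice jar, 47 mm diameter, 98 mm high, loose bystander; origin at the centre of its underside. Leave it alone.
- stopper: Bottle stopper standing upright, 33 mm diameter, 55 mm high, loose bystander; origin at the centre of its underside. Leave it alone.
- cork: Wine cork standing on end, 23 mm diameter, 43 mm high, loose bystander; origin at the centre of its underside. Leave it alone.
Not all that is in view belongs to the job. There is more than one size of the zest_disc; the one meant has the size given above.

How it is judged:
By the outcome, as a careful person would: the job done as asked, in the order asked, and still so for the second after the job is handed in, with the robot touching nothing.
It also fails if it takes over 58 s, if anything falls off the work surface, if the arm or the gripper's body presses on something with over 40 N, if the wrist force passes 120 N, or if a joint passes its speed limit or range.

## Working session

There is one attempt and no reset: what is moved stays moved. The work goes in short steps, Python scripts to look and compute and a tool call to move; the robot and the scene stay as the last step left them, time stands still between calls to the robot, and variables do not carry over. Pictures are saved under pics/ and viewed, about 8 in all and at most 12, crops included, and the job is handed in when it is done.

Besides the shell and the picture viewer there is one more tool, called by a JSON object that holds its "name" and its "arguments". carry_out: Moves the arm, as the interface text tells. Shift numbers are shares of 0.5 m and turn numbers shares of 1.5 rad, none past 1 either way. Its arguments: {"type":"object","properties":{"offset":{"type":"array","items":{"type":"array","items":{"type":"number","minimum":-1,"maximum":1}}},"turn":{"type":"array","items":{"type":"array","items":{"type":"number","minimum":-1,"maximum":1}}},"hand":{"type":"number"},"force":{"type":"number"}},"required":["offset","turn"]}

```bash
mkdir -p pics
cat > h.py <<'E'
import numpy as np, cv2
from bench import r, imaging, look_for, outline_of
from scipy.spatial.transform import Rotation as Ro
def w(f,p): return np.array(f["R"]).T@(np.array(p)-np.array(f["t"]))
def proj(f,X):
    c=np.array(f["R"])@np.array(X)+np.array(f["t"]); return np.array([f["fx"]*c[0]/c[2]+f["cx"],f["fy"]*c[1]/c[2]+f["cy"]])
def atz(f,uv,z):
    d=np.array(f["R"]).T@np.array([(uv[0]-f["cx"])/f["fx"],(uv[1]-f["cy"])/f["fy"],1]); o=-np.array(f["R"]).T@np.array(f["t"])
    return o+d*(z-o[2])/d[2]
E
python3 - <<'E'
from h import *
np.set_printoptions(precision=3,suppress=True)
ims=[]
for c in("scene","top"):
    f=imaging.grab_frame(c); cv2.imwrite(f"pics/{c}0.png",f["pixels"][:,:,::-1])
    for q in("zester","zest_disc","key_top","notch","peg_top","hub_top","lemon","lime","jigger","spice_jar","stopper","cork"):
        for d in look_for(q,c)[:3]:
            if d["score"]>.2: X=w(f,d["xyz"]); print(c,q,round(d["score"],2),X,proj(f,X).round())
o=r.get_obs(); print(o, r.nose_length, Ro.from_rotvec(o["orientation"]).as_matrix())
E
```

```text
scene zester 0.86 [ 0.463 -0.098  0.035] [296. 250.]
scene zest_disc 0.66 [ 0.493 -0.056  0.068] [298. 222.]
scene key_top 0.71 [ 0.464 -0.098  0.038] [296. 249.]
scene notch 0.67 [0.526 0.155 0.007] [265. 192.]
scene notch 0.61 [ 0.495 -0.057  0.062] [299. 224.]
scene peg_top 0.7 [0.525 0.155 0.006] [265. 192.]
scene peg_top 0.68 [ 0.491 -0.056  0.063] [298. 224.]
scene hub_top 0.85 [0.528 0.159 0.007] [265. 190.]
scene hub_top 0.78 [ 0.488 -0.054  0.064] [296. 224.]
scene lemon 0.59 [0.482 0.272 0.036] [229. 164.]
scene lime 0.55 [0.556 0.291 0.031] [251. 155.]
scene jigger 0.74 [0.402 0.27  0.052] [199. 167.]
scene spice_jar 0.89 [ 0.435 -0.312  0.069] [346. 312.]
scene stopper 0.79 [ 0.555 -0.287  0.024] [388. 297.]
scene stopper 0.62 [ 0.462 -0.097  0.036] [295. 249.]
scene cork 0.49 [ 0.412 -0.262  0.035] [318. 311.]
top zester 0.67 [ 0.482 -0.039  0.045] [291. 212.]
top zest_disc 0.86 [ 0.501 -0.048  0.06 ] [295. 202.]
top zest_disc 0.72 [0.526 0.162 0.005] [199. 197.]
top key_top 0.83 [ 0.483 -0.033  0.045] [288. 212.]
top notch 0.7 [0.524 0.165 0.001] [198. 199.]
top notch 0
[... 366 characters left out ...]
57] [136. 252.]
top stopper 0.73 [ 0.555 -0.274  0.023] [397. 177.]
top stopper 0.67 [ 0.497 -0.046  0.065] [294. 204.]
top cork 0.63 [ 0.412 -0.25   0.039] [392. 242.]
{'clock': 1.3, 'joints': array([-1.221,  0.477,  0.022,  1.555, -0.012,  1.109, -0.083]), 'qvel': array([-0.001, -0.001,  0.001,  0.002, -0.   , -0.001,  0.001]), 'tau': array([  0.001, -59.633,   1.607, -28.154,   0.012,   0.002,   0.   ]), 'tcp_pos': array([0.298, 0.606, 0.245]), 'orientation': array([-0.713, -3.06 ,  0.   ]), 'contact_force': array([0.952, 0.058, 0.302]), 'moment': array([0.017, 0.014, 0.04 ]), 'grip_width': 0.08526332477596434} 0.014 [[-0.897  0.442 -0.   ]
 [ 0.442  0.897  0.   ]
 [ 0.    -0.    -1.   ]]
```

Run:
```python
import cv2,numpy as np
s=cv2.imread("pics/scene0.png");t=cv2.imread("pics/top0.png")
a=cv2.resize(t[140:270,100:430],(800,315),interpolation=3)
b=cv2.resize(t[150:260,240:350],(400,285*400//400+115),interpolation=3)
c=cv2.resize(s[180:290,240:350],(400,400),interpolation=3)
cv2.imwrite("pics/crops.png",np.hstack([b,c]))
cv2.imwrite("pics/wide.png",np.vstack([a,cv2.resize(s,(800,600))[150:435]]))
```

```text
(no output)
```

View pics/wide.png

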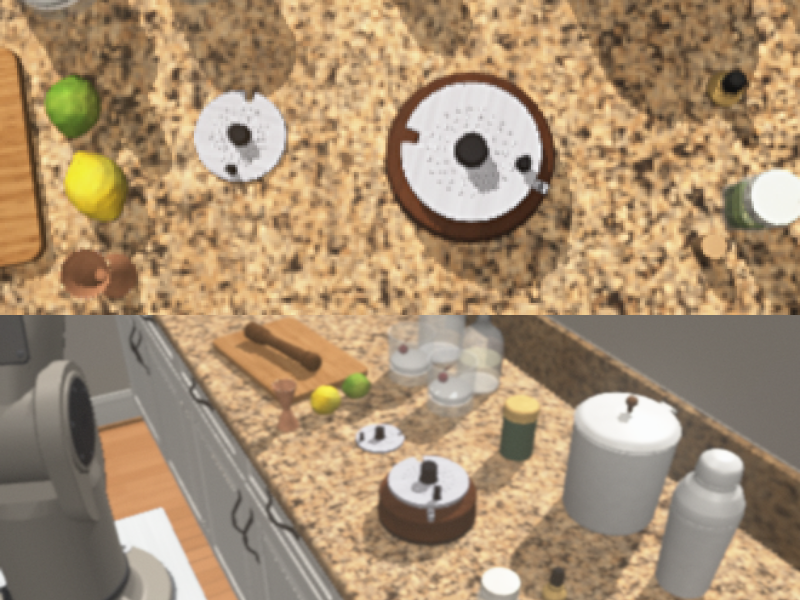

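View pics/crops.png

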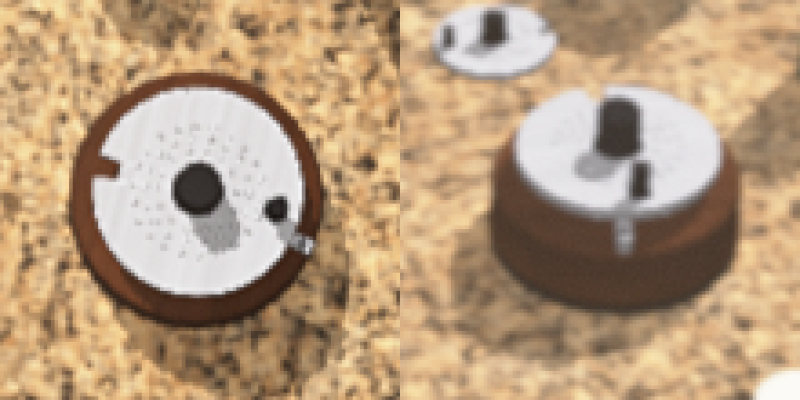

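Run:
```python
from h import *
np.set_printoptions(precision=4,suppress=True)
f=imaging.grab_frame("top"); print("cam",-np.array(f["R"]).T@f["t"],f["fx"])
g=imaging.grab_frame("scene")
T=lambda u,v:(240+(u+.5)/3.636-.5,150+(v+.5)/3.636-.5)
S=lambda u,v:(240+(u-400+.5)/3.636-.5,180+(v+.5)/3.636-.5)
P={}
for n,p,z in(("hub",(198,188),.091),("peg",(276,208),.085),("notch",(107,168),.065),("key_out",(309,246),.0525),("disc",(199,191),.065)):
    P[n]=atz(f,T(*p),z); print("top",n,P[n])
for n,p,z in(("hub",(617,106),.091),("peg",(640,167),.085),("key_out",(625,222),.055)): print("scene",n,atz(g,S(*p),z))
# disc outline fit: bright pixels near disc
im=f["pixels"].astype(int); m=((im.min(2)>150)&(im.max(2)-im.min(2)<25)).astype(np.uint8); m[:, :260]=0;m[:,325:]=0;m[:170]=0;m[240:]=0
c=max(cv2.findContours(m,0,1)[0],key=cv2.contourArea); h=cv2.convexHull(c); (u,v),ax,_=cv2.fitEllipse(h); print("disc ell",u,v,ax,atz(f,(u,v),.065))
hsvm=outline_of("zester","top")
if hsvm:
    mm=hsvm[0]["region"].astype(np.uint8); c=max(cv2.findContours(mm,0,1)[0],key=cv2.contourArea);(u,v),ax,_=cv2.fitEllipse(cv2.convexHull(c));print("base",hsvm[0]["score"],u,v,ax,atz(f,(u,v),.045))
```

```text
cam [ 0.3743 -0.0141  0.9768] 443.96998684412466
top hub [ 0.4983 -0.0452  0.091 ]
top peg [ 0.4865 -0.0884  0.085 ]
top notch [0.5151 0.0055 0.065 ]
top key_out [ 0.468  -0.1091  0.0525]
top disc [ 0.5002 -0.0466  0.065 ]
scene hub [ 0.5018 -0.0437  0.091 ]
scene peg [ 0.488  -0.0922  0.085 ]
scene key_out [ 0.4755 -0.099   0.055 ]
disc ell 293.8385009765625 202.05393981933594 (57.13847351074219, 57.458106994628906) [ 0.5004 -0.0455  0.065 ]
base 0.75 293.1524353027344 204.86993408203125 (69.36566162109375, 70.54016876220703) [ 0.4972 -0.0445  0.045 ]
```

```bash
cat >> h.py <<'E'
C=np.array([.4990,-.0450])
e=lambda a:np.array([np.cos(a),np.sin(a)])
def push(th,back=17,z=.085,rad=46,c=C):   # th deg = peg angle; back mm behind the peg (CCW push)
    a=np.radians(th); return np.r_[c+e(a)*rad/1e3-e(a+np.pi/2)*back/1e3,z],th+90
def rows(targets,pose=None):
    o=r.get_obs(); p,rv=pose or (o["tcp_pos"],o["orientation"]); R=Ro.from_rotvec(rv)
    for X,yaw in targets:
        y=np.radians(yaw); G=Ro.from_matrix(np.array([[np.cos(y),np.sin(y),0],[np.sin(y),-np.cos(y),0],[0,0,-1]]))
        print((R.inv().apply(np.array(X)-p)/.5).round(3).tolist(),((R.inv()*G).as_rotvec()/1.5).round(3).tolist())
E
python3 - <<'E'
from h import *
print(r.get_obs()["clock"],push(-107,30))
rows([((.48,.25,.26),90)])
E
```

```text
1.45 (array([ 0.45686176, -0.08021887,  0.085     ]), -17)
[-0.64, -0.477, -0.029] [0.0, -0.0, 0.742]
```

{"name": "carry_out", "arguments": {"offset": [[-0.64,-0.477,-0.03],[-0.64,-0.477,-0.03],[-0.64,-0.477,-0.03],[-0.64,-0.477,-0.03],[-0.64,-0.477,-0.03],[-0.64,-0.477,-0.03],[-0.64,-0.477,-0.03],[-0.64,-0.477,-0.03]], "turn": [[0,0,0.742],[0,0,0.742],[0,0,0.742],[0,0,0.742],[0,0,0.742],[0,0,0.742],[0,0,0.742],[0,0,0.742]], "hand": 1, "force": 40}}

```text
clock: 2.25
tcp_pos: [0.4806, 0.2483, 0.2607]
orientation: [-2.227, -2.216, -0.001]
contact_force: [0.2, 0.8, 0.1]
grip_width: 0.0002
```

Run:
```python
from h import *
o=r.get_obs();print(o["tcp_pos"],o["joints"],o["grip_width"])
rows([((.457,-.080,.20),20)])
```

```text
[0.48063585 0.24827314 0.26074868] [-0.90240543  0.24571758  0.37119156  1.88025144 -0.10323999  1.03324758
 -0.49349185] 0.0001595830820813831
[-0.657, -0.044, 0.121] [0.0, -0.001, 0.811]
```

{"name": "carry_out", "arguments": {"offset": [[-0.657,-0.044,0.12],[-0.657,-0.044,0.12],[-0.657,-0.044,0.12],[-0.657,-0.044,0.12],[-0.657,-0.044,0.12],[-0.657,-0.044,0.12],[-0.657,-0.044,0.12],[-0.657,-0.044,0.12]], "turn": [[0,0,0.81],[0,0,0.81],[0,0,0.81],[0,0,0.81],[0,0,0.81],[0,0,0.81],[0,0,0.81],[0,0,0.81]]}}

```text
clock: 3.05
tcp_pos: [0.4566, -0.0836, 0.2002]
orientation: [3.091, 0.557, -0.001]
contact_force: [0.3, 0.8, 0.7]
grip_width: 0.0002
```

Run:
```python
from h import *
o=r.get_obs();print(o["tcp_pos"],o["orientation"],o["joints"])
rows([push(-107,32,.16),push(-107,32,.110),push(-107,32,.086)])
```

```text
[ 0.45659378 -0.08356609  0.2001536 ] [ 3.09067545e+00  5.56505510e-01 -6.93479256e-04] [-0.59534054  0.21821377  0.74124066  2.12643912 -0.19200185  0.8622478
 -0.9546958 ]
[-0.0, -0.009, 0.08] [0.001, 0.0, 0.435]
[-0.0, -0.009, 0.18] [0.001, 0.0, 0.435]
[-0.0, -0.009, 0.228] [0.001, 0.0, 0.435]
```

{"name": "carry_out", "arguments": {"offset": [[0,-0.009,0.04],[0,-0.009,0.08],[0,-0.009,0.08],[0,-0.009,0.08],[0,-0.009,0.08],[0,-0.009,0.13],[0,-0.009,0.18],[0,-0.009,0.18]], "turn": [[0,0,0.435],[0,0,0.435],[0,0,0.435],[0,0,0.435],[0,0,0.435],[0,0,0.435],[0,0,0.435],[0,0,0.435]]}}

```text
clock: 3.85
tcp_pos: [0.4546, -0.0739, 0.1084]
orientation: [3.11, -0.441, -0.007]
contact_force: [0.4, 0.0, -0.4]
grip_width: -0.0004
```

Run:
```python
from h import *
o=r.get_obs();print(o["clock"],o["tcp_pos"],o["orientation"],o["joints"])
rows([push(-107,32,.086)])
im=[]
for c,(u,v) in(("top",(295,205)),("scene",(298,225))):
    f=imaging.grab_frame(c); im.append(cv2.resize(f["pixels"][v-60:v+60,u-60:u+60,::-1],(400,400),interpolation=3))
cv2.imwrite("pics/a.png",np.hstack(im))
```

```text
3.85 [ 0.45460761 -0.07386576  0.10842573] [ 3.10954526 -0.44054101 -0.00691423] [-0.58890402  0.42018865  0.75796958  2.20770251 -0.46189769  0.67807573
 -1.35732758]
[0.004, 0.011, 0.045] [0.001, 0.003, 0.01]
```

View pics/a.png

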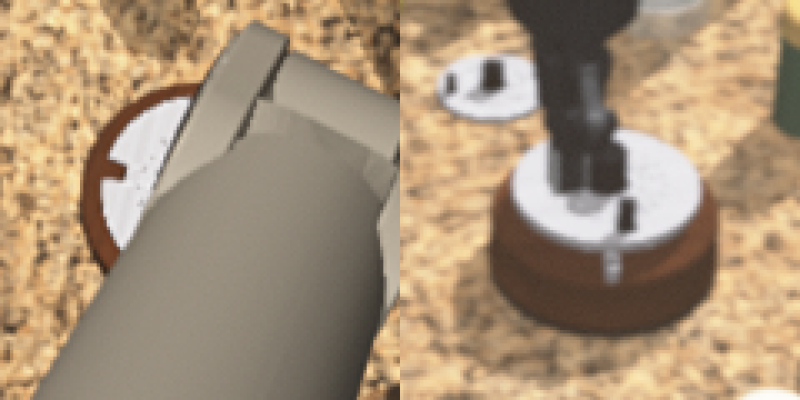

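The top view is blocked by the arm. In the scene crop the closed fingers (590,175) stand above the disc on the CW side of the peg (627,215), clear of it.

{"name": "carry_out", "arguments": {"offset": [[0.004,0.011,0.02],[0.004,0.011,0.045],[0.004,0.011,0.045],[0.004,0.011,0.045]], "turn": [[0.001,0.003,0.01],[0.001,0.003,0.01],[0.001,0.003,0.01],[0.001,0.003,0.01]]}}

```text
clock: 4.35
tcp_pos: [0.4565, -0.0802, 0.0876]
orientation: [-3.106, 0.465, -0.006]
contact_force: [-0.1, -0.3, 0.3]
grip_width: 0.0002
```

Run:
```python
from h import *
o=r.get_obs();print(o["clock"],o["tcp_pos"],o["orientation"],o["contact_force"])
z=.086
rows([push(-107,24,z),push(-107,17,z)]+[push(t,17,z) for t in(-102,-97,-92,-87,-82,-77)])
```

```text
4.35 [ 0.45647577 -0.08015553  0.08760839] [-3.10619497  0.46499436 -0.00623986] [-0.10557454 -0.26047877  0.2728503 ]
[0.013, -0.0, 0.003] [-0.001, -0.003, -0.0]
[0.027, -0.0, 0.003] [-0.001, -0.003, -0.0]
[0.035, 0.002, 0.003] [-0.001, -0.003, -0.059]
[0.043, 0.004, 0.003] [-0.001, -0.003, -0.117]
[0.052, 0.006, 0.003] [-0.001, -0.003, -0.175]
[0.06, 0.006, 0.003] [-0.0, -0.003, -0.233]
[0.069, 0.006, 0.003] [-0.0, -0.003, -0.291]
[0.077, 0.005, 0.004] [-0.0, -0.003, -0.349]
```

{"name": "carry_out", "arguments": {"offset": [[0.013,0,0.003],[0.027,0,0.003],[0.035,0.002,0.003],[0.043,0.004,0.003],[0.052,0.006,0.003],[0.06,0.006,0.003],[0.069,0.006,0.003],[0.077,0.005,0.003]], "turn": [[0,-0.003,0],[0,-0.003,0],[0,-0.003,-0.059],[0,-0.003,-0.117],[0,-0.003,-0.175],[0,-0.003,-0.233],[0,-0.003,-0.291],[0,-0.003,-0.349]]}}

```text
clock: 5.15
tcp_pos: [0.4936, -0.0939, 0.0866]
orientation: [-3.121, -0.361, -0.001]
contact_force: [-0.3, 0.1, 1.1]
grip_width: -0.0001
```

Run:
```python
from h import *
o=r.get_obs();print(o["clock"],o["tcp_pos"],push(-77,17,.086)[0],o["contact_force"])
im=[]
for c,(u,v) in(("top",(295,205)),("scene",(298,225))):
    f=imaging.grab_frame(c); im.append(cv2.resize(f["pixels"][v-60:v+60,u-60:u+60,::-1],(400,400),interpolation=3))
cv2.imwrite("pics/b.png",np.hstack(im))
z=.086
rows([push(t,17,z) for t in range(-72,-28,6)])
```

```text
5.15 [ 0.49364245 -0.09391607  0.08661155] [ 0.49278346 -0.09364519  0.086     ] [-0.28536602  0.14228799  1.14755556]
[0.006, 0.001, 0.002] [0.0, -0.001, -0.058]
[0.016, 0.004, 0.002] [0.0, -0.001, -0.128]
[0.026, 0.005, 0.002] [0.0, -0.001, -0.197]
[0.036, 0.005, 0.002] [0.0, -0.001, -0.267]
[0.046, 0.004, 0.002] [0.0, -0.001, -0.337]
[0.057, 0.002, 0.002] [0.0, -0.001, -0.407]
[0.066, -0.001, 0.002] [0.0, -0.001, -0.477]
[0.076, -0.006, 0.002] [0.001, -0.001, -0.546]
```

View pics/b.png

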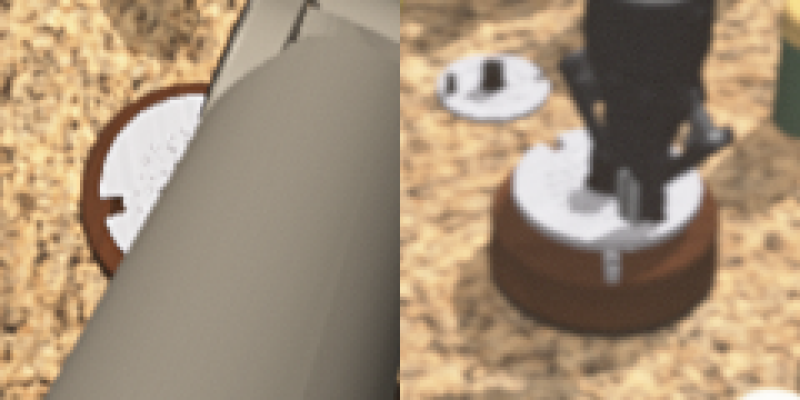

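The notch has moved CCW in the top crop, to (115,205), with the fingers pushing the peg and near-zero force. Continuing round.

{"name": "carry_out", "arguments": {"offset": [[0.006,0.001,0.002],[0.016,0.004,0.002],[0.026,0.005,0.002],[0.036,0.005,0.002],[0.046,0.004,0.002],[0.057,0.002,0.002],[0.066,-0.001,0.002],[0.076,-0.006,0.002]], "turn": [[0,0,-0.058],[0,0,-0.128],[0,0,-0.197],[0,0,-0.267],[0,0,-0.337],[0,0,-0.407],[0,0,-0.477],[0,0,-0.546]]}}

```text
clock: 6.05
tcp_pos: [0.5296, -0.0827, 0.0856]
orientation: [2.721, 1.57, 0.001]
contact_force: [0.1, -1.2, -0.3]
grip_width: 0.0002
```

Run:
```python
from h import *
o=r.get_obs();print(o["clock"],o["tcp_pos"],push(-30,17,.086)[0],o["contact_force"],o["joints"])
rows([push(t,17,.086) for t in range(-24,20,6)])
```

```text
6.05 [ 0.52959852 -0.08268682  0.08555038] [ 0.53033717 -0.08272243  0.086     ] [ 0.09100257 -1.22959813 -0.29364104] [-0.22181589  0.48292074  0.32906985  2.0350822  -0.24688498  0.66020481
 -0.25567192]
[0.01, 0.004, -0.001] [0.0, -0.0, -0.07]
[0.021, 0.006, -0.001] [0.0, -0.0, -0.14]
[0.031, 0.007, -0.001] [0.0, 0.0, -0.21]
[0.041, 0.007, -0.001] [0.0, 0.0, -0.279]
[0.051, 0.006, -0.001] [0.0, 0.0, -0.349]
[0.061, 0.004, -0.001] [0.0, 0.0, -0.419]
[0.071, 0.0, -0.001] [0.0, 0.0, -0.489]
[0.08, -0.004, -0.001] [0.0, 0.0, -0.559]
```

{"name": "carry_out", "arguments": {"offset": [[0.01,0.004,-0.001],[0.021,0.006,-0.001],[0.031,0.007,-0.001],[0.041,0.007,-0.001],[0.051,0.006,-0.001],[0.061,0.004,-0.001],[0.071,0,-0.001],[0.08,-0.004,-0.001]], "turn": [[0,0,-0.07],[0,0,-0.14],[0,0,-0.21],[0,0,-0.279],[0,0,-0.349],[0,0,-0.419],[0,0,-0.489],[0,0,-0.559]]}}

```text
clock: 6.85
tcp_pos: [0.5477, -0.0467, 0.086]
orientation: [1.846, 2.542, 0.0]
contact_force: [-0.5, -0.2, 0.3]
grip_width: -0.0002
```

Run:
```python
from h import *
o=r.get_obs();print(o["clock"],o["tcp_pos"],push(18,17,.086)[0],o["contact_force"],o["joints"])
rows([push(t,17,.086) for t in (24,30,36,42,48,53,57,57)])
```

```text
6.85 [ 0.54773252 -0.04670453  0.08597816] [ 0.54800189 -0.04695318  0.086     ] [-0.46304311 -0.23800213  0.32018412] [-0.11269844  0.48218493  0.10666679  1.99083918 -0.07937505  0.67223045
  0.35887682]
[0.009, 0.003, -0.0] [0.0, 0.0, -0.069]
[0.019, 0.005, -0.0] [0.0, 0.0, -0.139]
[0.029, 0.006, -0.0] [0.0, 0.0, -0.209]
[0.04, 0.006, -0.0] [0.0, 0.0, -0.279]
[0.05, 0.005, -0.0] [0.0, 0.0, -0.349]
[0.058, 0.003, -0.0] [0.0, 0.0, -0.407]
[0.065, 0.001, -0.0] [0.0, 0.0, -0.453]
[0.065, 0.001, -0.0] [0.0, 0.0, -0.453]
```

Stopping short (57°) to check before the final trim.

{"name": "carry_out", "arguments": {"offset": [[0.009,0.003,0],[0.019,0.005,0],[0.029,0.006,0],[0.04,0.006,0],[0.05,0.005,0],[0.058,0.003,0],[0.065,0.001,0],[0.065,0.001,0]], "turn": [[0,0,-0.069],[0,0,-0.139],[0,0,-0.209],[0,0,-0.279],[0,0,-0.349],[0,0,-0.407],[0,0,-0.453],[0,0,-0.453]]}}

```text
clock: 7.65
tcp_pos: [0.5379, -0.0154, 0.0859]
orientation: [-0.897, -3.011, -0.001]
contact_force: [-0.0, -0.8, -0.0]
grip_width: -0.0
```

Run:
```python
from h import *
o=r.get_obs();print(o["clock"],o["tcp_pos"],push(57,17,.086)[0],o["contact_force"],o["joints"])
im=[]
for c,(u,v) in(("top",(295,205)),("scene",(298,225))):
    f=imaging.grab_frame(c); cv2.imwrite(f"pics/{c}_c.png",f["pixels"][:,:,::-1]);im.append(cv2.resize(f["pixels"][v-45:v+45,u-45:u+45,::-1],(400,400),interpolation=3))
cv2.imwrite("pics/c.png",np.hstack(im))
```

```text
7.65 [ 0.53794235 -0.01538106  0.08594714] [ 0.5383108  -0.01568002  0.086     ] [-0.00355448 -0.77497168 -0.04471038] [-0.03028902  0.46709337 -0.07091916  2.00785433  0.05066906  0.66816517
  0.85813591]
```

View pics/c.png

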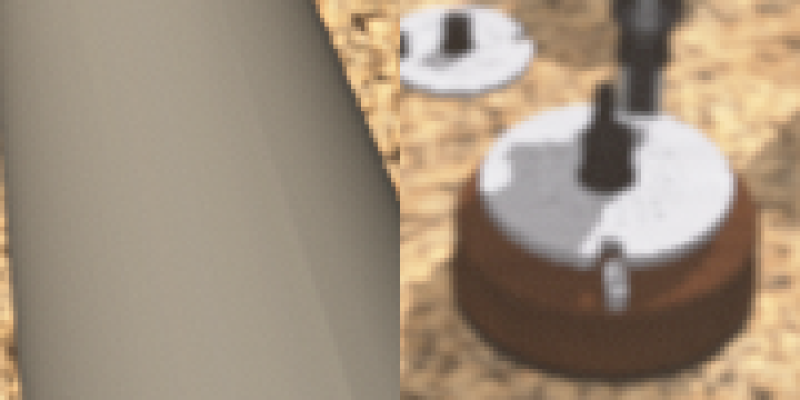

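Run:
```python
from h import *
g=imaging.grab_frame("scene"); im=cv2.resize(g["pixels"][200:260,265:335,::-1],None,fx=8,fy=8,interpolation=cv2.INTER_CUBIC)
S=lambda X:((proj(g,X)-[265,200]+.5)*8).round(1)
for a in(-125,-122,-119,-116,-113): 
    d=e(np.radians(a)); print(a,"notch rim",S(np.r_[C+.06*d,.065]),"notch in",S(np.r_[C+.046*d,.065]),"key out top",S(np.r_[C+.073*d,.055]),"key at rim",S(np.r_[C+.0625*d,.055]))
print("hub",S(np.r_[C,.091]),"ctr base left/right",S(np.r_[C,.065]))
print(S(np.r_[C+[.06*np.cos(np.radians(-30)),.06*np.sin(np.radians(-30))],.065]))
cv2.imwrite("pics/d.png",im)
```

```text
-125 notch rim [251.  301.4] notch in [255.1 267. ] key out top [245.7 364.4] key at rim [248.9 337.9]
-122 notch rim [263.4 302.2] notch in [264.5 267.5] key out top [260.8 365.4] key at rim [261.7 338.7]
-119 notch rim [275.7 302.5] notch in [273.9 267.8] key out top [275.9 365.8] key at rim [274.5 339. ]
-116 notch rim [288.1 302.4] notch in [283.2 267.7] key out top [291.  365.7] key at rim [287.3 339. ]
-113 notch rim [300.4 301.9] notch in [292.6 267.4] key out top [306. 365.] key at rim [300.1 338.4]
hub [271.8  79.8] ctr base left/right [268.  158.6]
[494.  163.5]
```

View pics/d.png

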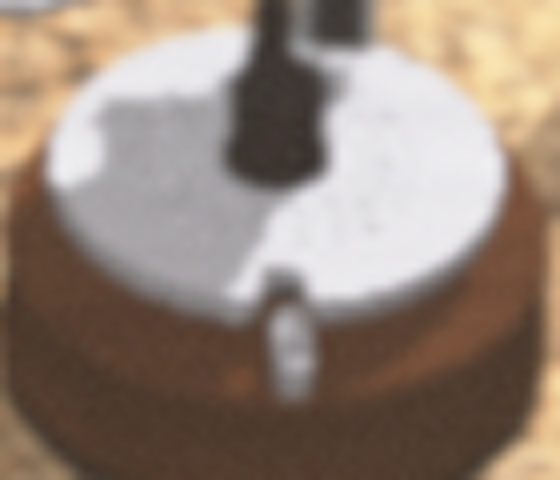

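Two views: the notch (285,272) and the key (290,345) are nearly in line, within about 2°, but not certain. I'll back off and lift clear for an unobstructed top view.

Run:
```python
from h import *
rows([push(57,30,.086),push(57,30,.2),((.43,.30,.25),147)])
```

```text
[-0.026, 0.0, -0.0] [0.0, 0.0, -0.003]
[-0.026, 0.001, -0.228] [0.0, 0.0, -0.003]
[0.527, 0.409, -0.328] [0.0, 0.0, -0.003]
```

{"name": "carry_out", "arguments": {"offset": [[-0.026,0,0],[-0.026,0,-0.03],[-0.026,0,-0.13],[-0.026,0,-0.23],[0.527,0.409,-0.328],[0.527,0.409,-0.328],[0.527,0.409,-0.328],[0.527,0.409,-0.328]], "turn": [[0,0,0],[0,0,0],[0,0,0],[0,0,0],[0,0,0],[0,0,0],[0,0,0],[0,0,0]]}}

```text
clock: 8.6
tcp_pos: [0.48, 0.1642, 0.2301]
orientation: [0.898, 3.009, 0.002]
contact_force: [0.9, 0.5, -0.5]
grip_width: -0.0
```

Run:
```python
from h import *
print(r.get_obs()["tcp_pos"])
f=imaging.grab_frame("top"); im=cv2.resize(f["pixels"][164:240,255:331,::-1],None,fx=7.5,fy=7.5,interpolation=cv2.INTER_CUBIC)
cv2.imwrite("pics/e.png",im)
S=lambda X:((proj(f,X)-[255,164]+.5)*7.5).round(1)
for a in(-122,-119,-116,-113): 
    d=e(np.radians(a)); print(a,"notch",S(np.r_[C+.053*d,.065]),"key out",S(np.r_[C+.0665*d,.055]))
print("hub",S(np.r_[C,.091]),S(np.r_[C,.065]),S(np.r_[C,.045]), "peg64",S(np.r_[C+.046*e(np.radians(64)),.085]))
```

```text
[0.47999393 0.16416554 0.23013275]
-122 notch [460.2 390.3] key out [499.7 418.5]
-119 notch [465.  381.5] key out [505.6 407.6]
-116 notch [469.3 372.5] key out [510.9 396.3]
-113 notch [473.1 363.3] key out [515.6 384.9]
hub [296.2 281.1] [293.4 294.3] [291.4 304. ] peg64 [140.5 215.4]
```

View pics/e.png

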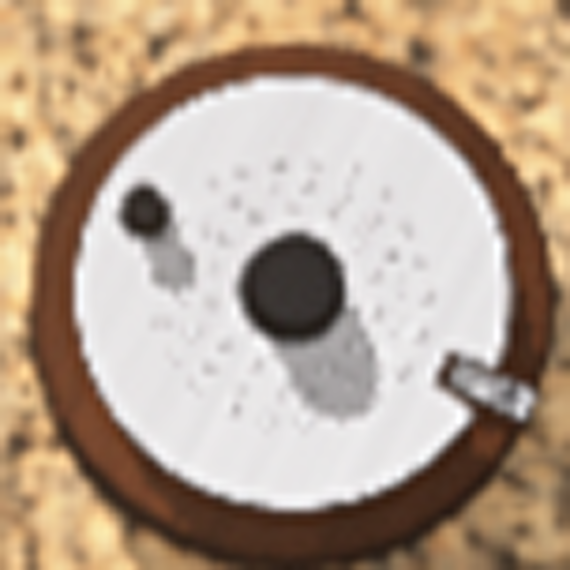

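Clear view: peg at (147,208), hub at (295,285), the key lying in the notch around (455–530, 365–400). Looks almost aligned; quantifying.

Run:
```python
from h import *
f=imaging.grab_frame("top"); im=f["pixels"].astype(np.float32)
un=lambda u,v:(255+u/7.5-.5,164+v/7.5-.5)
m=((im.min(2)>120)&(im.max(2)-im.min(2)<25)).astype(np.uint8); m[:,:255]=0;m[:,331:]=0;m[:164]=0;m[240:]=0
# subpixel disc centre from left/top/bottom rim (exclude the key sector): minimise by circle in rectified z=.065
cs=max(cv2.findContours(m,0,cv2.CHAIN_APPROX_NONE)[0],key=cv2.contourArea)[:,0]
W=np.array([atz(f,p,.065)[:2] for p in cs]); from scipy.optimize import least_squares
k=lambda W:least_squares(lambda q:np.hypot(*(W-q[:2]).T)-q[2],[*C,.06],loss="soft_l1",f_scale=.0005).x
q=k(W); print("disc",q); c=q[:2]
P=atz(f,un(147,208),.085)[:2]; H=atz(f,un(295,285),.091)[:2]; print("hub",H,"peg",P)
for cc in(c,H): print("peg ang from",cc,np.degrees(np.arctan2(*(P-cc)[::-1])),np.hypot(*(P-cc)))
def ring(rr,z,cc):
    a=np.arange(-140,-90,1.5); uv=np.array([proj(f,np.r_[cc+rr*e(np.radians(x)),z]) for x in a],np.float32)
    g=cv2.remap(im,uv[None,:,0],uv[None,:,1],cv2.INTER_LINEAR)[0]; return a,g
print(ring(0.05,.065,c)[0].round(1).tolist())
for rr,z in((.048,.065),(.051,.065),(.054,.065),(.057,.065),(.064,.055),(.067,.055),(.070,.055)): 
    a,g=ring(rr,z,c); print(rr,g.min(1).astype(int).tolist())
```

```text
disc [ 0.49978468 -0.04509381  0.05951148]
hub [ 0.49795844 -0.04462979] peg [ 0.52113094 -0.00546898]
peg ang from [ 0.49978468 -0.04509381] 61.68823757491143 0.04500877659842025
peg ang from [ 0.49795844 -0.04462979] 59.3860584546942 0.04550312283955868
[-140.0, -138.5, -137.0, -135.5, -134.0, -132.5, -131.0, -129.5, -128.0, -126.5, -125.0, -123.5, -122.0, -120.5, -119.0, -117.5, -116.0, -114.5, -113.0, -111.5, -110.0, -108.5, -107.0, -105.5, -104.0, -102.5, -101.0, -99.5, -98.0, -96.5, -95.0, -93.5, -92.0, -90.5]
0.048 [231, 231, 231, 231, 232, 232, 232, 233, 226, 187, 131, 94, 55, 50, 72, 77, 68, 87, 141, 200, 222, 233, 232, 231, 230, 230, 230, 230, 230, 229, 229, 228, 227, 226]
0.051 [231, 230, 230, 230, 230, 230, 232, 234, 228, 197, 139, 99, 107, 137, 145, 148, 133, 128, 165, 205, 234, 232, 230, 229, 228, 228, 228, 228, 229, 229, 229, 230, 230, 229]
0.054 [231, 231, 231, 231, 231, 231, 232, 236, 229, 195, 132, 75, 118, 151, 159, 154, 139, 122, 142, 200, 224, 233, 230, 229, 229, 230, 230, 230, 229, 229, 229, 229, 229, 230]
0.057 [237, 235, 237, 236, 237, 237, 240, 245, 237, 184, 105, 85, 151, 188, 189, 165, 138, 117, 162, 210, 243, 236, 232, 237, 240, 240, 239, 239, 233, 229, 228, 226, 226, 228]
0.064 [24, 25, 24, 23, 23, 24, 25, 30, 29, 27, 24, 21, 47, 104, 142, 139, 141, 138, 98, 41, 24, 22, 24, 26, 27, 27, 25, 25, 24, 25, 27, 25, 28, 29]
0.067 [27, 29, 29, 28, 28, 32, 34, 37, 36, 31, 28, 27, 42, 105, 133, 123, 103, 107, 83, 38, 23, 27, 29, 29, 30, 31, 31, 31, 32, 34, 36, 35, 36, 36]
0.07 [27, 27, 26, 28, 26, 29, 32, 35, 34, 32, 26, 22, 42, 112, 177, 195, 191, 170, 97, 37, 25, 26, 26, 28, 30, 32, 33, 33, 33, 35, 34, 37, 34, 34]
```

Run:
```python
from h import *
o=r.get_obs();print(o["clock"],o["tcp_pos"])
rows([push(54,32,.2),push(54,32,.12)])
```

```text
8.7 [0.47848357 0.17046092 0.23087423]
[-0.336, -0.253, 0.06] [0.003, -0.001, 0.04]
[-0.336, -0.254, 0.22] [0.003, -0.001, 0.04]
```

{"name": "carry_out", "arguments": {"offset": [[-0.336,-0.253,0.06],[-0.336,-0.253,0.06],[-0.336,-0.253,0.06],[-0.336,-0.253,0.06],[-0.336,-0.253,0.06],[-0.336,-0.253,0.12],[-0.336,-0.253,0.2],[-0.336,-0.253,0.2]], "turn": [[0,0,0.04],[0,0,0.04],[0,0,0.04],[0,0,0.04],[0,0,0.04],[0,0,0.04],[0,0,0.04],[0,0,0.04]]}}

```text
clock: 9.5
tcp_pos: [0.5483, -0.0354, 0.125]
orientation: [-0.984, -2.975, 0.004]
contact_force: [-0.6, -0.3, 0.4]
grip_width: -0.0001
```

Run:
```python
from h import *
o=r.get_obs();print(o["clock"],o["tcp_pos"])
z=.086
rows([push(54,32,z),push(54,25,z),push(55,20,z),push(56,17,z),push(57.4,17,z),push(58.6,17,z)])
```

```text
9.5 [ 0.54831574 -0.03544237  0.12495467]
[0.004, 0.019, 0.078] [-0.003, -0.005, -0.007]
[0.018, 0.019, 0.078] [-0.003, -0.005, -0.007]
[0.03, 0.019, 0.078] [-0.003, -0.005, -0.019]
[0.037, 0.02, 0.078] [-0.003, -0.005, -0.03]
[0.04, 0.02, 0.078] [-0.003, -0.005, -0.047]
[0.042, 0.021, 0.078] [-0.003, -0.005, -0.061]
```

{"name": "carry_out", "arguments": {"offset": [[0.004,0.019,0.02],[0.004,0.019,0.06],[0.004,0.019,0.078],[0.004,0.019,0.078],[0.004,0.019,0.078]], "turn": [[0,0,0],[0,0,0],[0,0,0],[0,0,0],[0,0,0]]}}

```text
clock: 10.0
tcp_pos: [0.5563, -0.0258, 0.0912]
orientation: [0.984, 2.982, 0.001]
contact_force: [0.7, -0.2, -0.3]
grip_width: -0.0001
```

Run:
```python
from h import *
o=r.get_obs();print(o["clock"],o["tcp_pos"],push(54,32,.086))
z=.086
rows([push(54,25,z),push(55,20,z),push(56,17,z),push(57.0,17,z),push(57.8,17,z),push(58.6,17,z)])
```

```text
10.0 [ 0.55626534 -0.02577121  0.09122496] (array([ 0.55192667, -0.02659435,  0.086     ]), 144)
[0.02, -0.007, 0.01] [0.001, 0.001, -0.006]
[0.032, -0.006, 0.01] [0.001, 0.001, -0.018]
[0.039, -0.006, 0.01] [0.001, 0.001, -0.03]
[0.041, -0.005, 0.01] [0.001, 0.001, -0.041]
[0.042, -0.005, 0.01] [0.001, 0.001, -0.051]
[0.044, -0.004, 0.01] [0.001, 0.001, -0.06]
```

{"name": "carry_out", "arguments": {"offset": [[0.02,-0.007,0.01],[0.032,-0.006,0.01],[0.039,-0.006,0.01],[0.041,-0.005,0.01],[0.042,-0.005,0.01],[0.044,-0.004,0.01],[0.044,-0.004,0.01]], "turn": [[0,0,-0.006],[0,0,-0.018],[0,0,-0.03],[0,0,-0.041],[0,0,-0.051],[0,0,-0.06],[0,0,-0.06]]}}

```text
clock: 10.7
tcp_pos: [0.5369, -0.0145, 0.0853]
orientation: [0.849, 3.024, 0.001]
contact_force: [-0.7, -0.6, 0.1]
grip_width: 0.0002
```

Run:
```python
from h import *
o=r.get_obs();print(o["clock"],o["tcp_pos"],push(58.6,17,.086)[0],o["contact_force"])
rows([push(58.6,25,.086),push(58.6,30,.2),((.44,.26,.24),145)])
```

```text
10.7 [ 0.5368892  -0.01450029  0.08532375] [ 0.53747681 -0.01459383  0.086     ] [-0.66203167 -0.61947961  0.12694011]
[-0.017, 0.0, -0.001] [0.0, 0.0, 0.0]
[-0.027, 0.001, -0.229] [0.0, 0.0, 0.0]
[0.451, 0.368, -0.309] [0.0, 0.0, 0.042]
```

{"name": "carry_out", "arguments": {"offset": [[-0.02,0,0],[-0.027,0,-0.03],[-0.027,0,-0.13],[-0.027,0,-0.23],[0.451,0.368,-0.309],[0.451,0.368,-0.309],[0.451,0.368,-0.309],[0.451,0.368,-0.309]], "turn": [[0,0,0],[0,0,0],[0,0,0],[0,0,0],[0,0,0],[0,0,0],[0,0,0],[0,0,0]]}}

```text
clock: 11.5
tcp_pos: [0.4768, 0.1649, 0.2269]
orientation: [0.851, 3.023, 0.002]
contact_force: [1.1, 0.4, -0.6]
grip_width: 0.0002
```

Run:
```python
from h import *
f=imaging.grab_frame("top"); im=f["pixels"].astype(np.float32); c=np.array([.4997,-.0451])
cv2.imwrite("pics/f.png",cv2.resize(f["pixels"][164:240,255:331,::-1],None,fx=7.5,fy=7.5,interpolation=cv2.INTER_CUBIC))
a=np.arange(-140,-90,.25)
def cross(rr,z,lev):
    uv=np.array([proj(f,np.r_[c+rr*e(np.radians(x)),z]) for x in a],np.float32)
    g=cv2.remap(im,uv[None,:,0],uv[None,:,1],cv2.INTER_LINEAR)[0].min(1); s=a[(g<lev) if z>.06 else (g>lev)]; return s.min(),s.max()
for rr in(.048,.051,.054,.057): print("notch",rr,cross(rr,.065,165))
for rr in(.064,.067,.070): print("key",rr,cross(rr,.055,85))
d=im.max(2)[164:240,255:331]; b=(d<70).astype(np.uint8); n,_,st,ce=cv2.connectedComponentsWithStats(b)
for i in range(1,n):
    if 15<st[i,4]<300: print("dark",st[i,4],((ce[i]+.5)*7.5).round(1))
print(r.get_obs()["clock"],r.get_obs()["tcp_pos"])
```

```text
notch 0.048 (np.float64(-124.0), np.float64(-111.5))
notch 0.051 (np.float64(-124.0), np.float64(-110.75))
notch 0.054 (np.float64(-124.25), np.float64(-111.5))
notch 0.057 (np.float64(-124.75), np.float64(-111.0))
key 0.064 (np.float64(-121.0), np.float64(-112.75))
key 0.067 (np.float64(-120.75), np.float64(-113.25))
key 0.07 (np.float64(-120.75), np.float64(-112.75))
dark 25 [145.6 218. ]
dark 137 [295.5 290.2]
dark 29 [523.6 350. ]
dark 249 [357.6 510.9]
11.55 [0.47371262 0.1746313  0.22814733]
```

View pics/f.png

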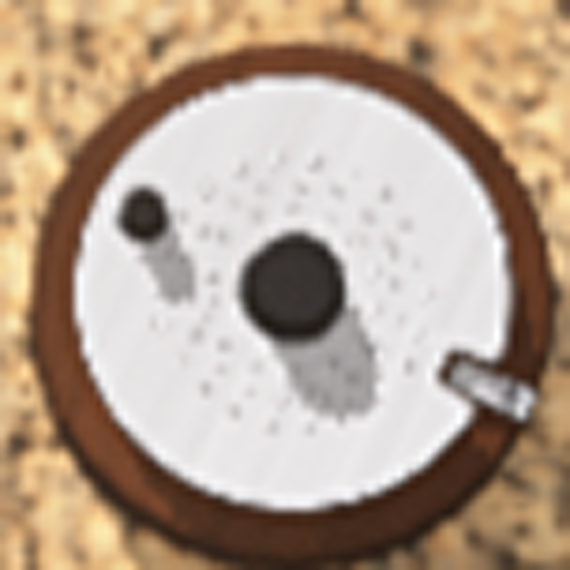

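The disc moved +1.75°; notch ≈ −116.5°, key ≈ −116.9°: aligned. Now press the hub.

Run:
```python
from h import *
rows([((.4993,-.045,.2),148),((.4993,-.045,.14),148)])
```

```text
[-0.269, -0.351, 0.054] [0.004, -0.001, 0.014]
[-0.269, -0.352, 0.174] [0.004, -0.001, 0.014]
```

{"name": "carry_out", "arguments": {"offset": [[-0.269,-0.351,0.054],[-0.269,-0.351,0.054],[-0.269,-0.351,0.054],[-0.269,-0.351,0.054],[-0.269,-0.351,0.054],[-0.269,-0.351,0.1],[-0.269,-0.351,0.17],[-0.269,-0.351,0.17]], "turn": [[0,0,0.014],[0,0,0.014],[0,0,0.014],[0,0,0.014],[0,0,0.014],[0,0,0.014],[0,0,0.014],[0,0,0.014]]}}

```text
clock: 12.35
tcp_pos: [0.4979, -0.057, 0.1378]
orientation: [-0.881, -3.008, 0.003]
contact_force: [-0.8, -1.5, -0.2]
grip_width: -0.0
```

{"name": "carry_out", "arguments": {"offset": [[0,0,0],[0,0,0]], "turn": [[0,0,0],[0,0,0]]}}

```text
clock: 12.55
tcp_pos: [0.5016, -0.0563, 0.1426]
orientation: [0.881, 3.013, 0.002]
contact_force: [-0.6, 0.4, 0.1]
grip_width: 0.0001
```

Run:
```python
from h import *
o=r.get_obs();print(o["clock"],o["tcp_pos"],o["contact_force"])
rows([((.4993,-.045,.112),148),((.4993,-.045,.106),148),((.4993,-.045,.1),148),((.4993,-.045,.093),148)])
```

```text
12.55 [ 0.50159279 -0.05630698  0.14257043] [-0.5591143   0.4379617   0.06171561]
[0.016, 0.016, 0.061] [0.001, 0.001, -0.007]
[0.016, 0.016, 0.073] [0.001, 0.001, -0.007]
[0.016, 0.016, 0.085] [0.001, 0.001, -0.007]
[0.016, 0.016, 0.099] [0.001, 0.001, -0.007]
```

{"name": "carry_out", "arguments": {"offset": [[0.016,0.016,0.0],[0.016,0.016,0.03],[0.016,0.016,0.055],[0.016,0.016,0.055],[0.016,0.016,0.055]], "turn": [[0,0,-0.007],[0,0,-0.007],[0,0,-0.007],[0,0,-0.007],[0,0,-0.007]]}}

```text
clock: 13.05
tcp_pos: [0.4979, -0.045, 0.1138]
orientation: [-0.865, -3.02, -0.0]
contact_force: [0.0, 0.6, 0.3]
grip_width: -0.0001
```

Run:
```python
from h import *
o=r.get_obs();print(o["clock"],o["tcp_pos"],o["contact_force"])
rows([((.4993,-.045,z),148) for z in(.110,.107,.105,.103,.101,.099)])
```

```text
13.05 [ 0.49793646 -0.04497998  0.11380006] [0.02931942 0.55203085 0.26339514]
[-0.002, 0.001, 0.008] [0.0, -0.0, 0.0]
[-0.002, 0.001, 0.014] [0.0, -0.0, 0.0]
[-0.002, 0.001, 0.018] [0.0, -0.0, 0.0]
[-0.002, 0.001, 0.022] [0.0, -0.0, 0.0]
[-0.002, 0.001, 0.026] [0.0, -0.0, 0.0]
[-0.002, 0.001, 0.03] [0.0, -0.0, 0.0]
```

{"name": "carry_out", "arguments": {"offset": [[-0.002,0.001,0.008],[-0.002,0.001,0.014],[-0.002,0.001,0.018],[-0.002,0.001,0.022],[-0.002,0.001,0.026],[-0.002,0.001,0.03],[-0.002,0.001,0.032],[-0.002,0.001,0.032]], "turn": [[0,0,0],[0,0,0],[0,0,0],[0,0,0],[0,0,0],[0,0,0],[0,0,0],[0,0,0]]}}

```text
clock: 13.85
tcp_pos: [0.4992, -0.0454, 0.0979]
orientation: [0.866, 3.019, 0.001]
contact_force: [0.5, 0.4, 3.3]
grip_width: 0.0001
```

Force is only 3–5 N, and the hub is at about 84 mm, already below the height where the key would block it (about 89 mm). Continuing to the stop.

{"name": "carry_out", "arguments": {"offset": [[0,0,0.004],[0,0,0.008],[0,0,0.01],[0,0,0.012],[0,0,0.014],[0,0,0.014]], "turn": [[0,0,0],[0,0,0],[0,0,0],[0,0,0],[0,0,0],[0,0,0]]}}

```text
clock: 14.45
tcp_pos: [0.4993, -0.0453, 0.093]
orientation: [0.866, 3.019, 0.001]
contact_force: [-10.1, 0.9, 30.2]
grip_width: 0.0
```

Hard stop at TCP z 0.093 (hub 79 mm) with 30 N: home. Lift straight up and clear.

{"name": "carry_out", "arguments": {"offset": [[0,0,-0.01],[0,0,-0.03],[0,0,-0.1],[0,0,-0.2],[0,0,-0.26],[0,0,-0.26]], "turn": [[0,0,0],[0,0,0],[0,0,0],[0,0,0],[0,0,0],[0,0,0]]}}

```text
clock: 15.05
tcp_pos: [0.5019, -0.0454, 0.2254]
orientation: [0.864, 3.012, 0.005]
contact_force: [0.6, -0.4, -0.7]
grip_width: -0.0003
```

Run:
```python
from h import *
rows([((.46,.22,.25),148)])
```

```text
[0.352, 0.406, -0.05] [0.003, 0.005, -0.0]
```

{"name": "carry_out", "arguments": {"offset": [[0.35,0.4,-0.05],[0.35,0.4,-0.05],[0.35,0.4,-0.05],[0.35,0.4,-0.05],[0.35,0.4,-0.05],[0.35,0.4,-0.05],[0.35,0.4,-0.05],[0.35,0.4,-0.05]], "turn": [[0,0,0],[0,0,0],[0,0,0],[0,0,0],[0,0,0],[0,0,0],[0,0,0],[0,0,0]]}}

```text
clock: 15.85
tcp_pos: [0.4563, 0.2162, 0.2449]
orientation: [-0.865, -3.019, 0.002]
contact_force: [0.1, -0.3, 0.1]
grip_width: -0.0001
```

Run:
```python
from h import *
f=imaging.grab_frame("top"); g=imaging.grab_frame("scene")
t=cv2.resize(f["pixels"][160:245,250:335,::-1],(400,400),interpolation=3); s=cv2.resize(g["pixels"][180:270,253:343,::-1],(400,400),interpolation=3)
cv2.imwrite("pics/g.png",np.hstack([t,s])); print(r.get_obs()["tcp_pos"],r.get_obs()["clock"])
```

```text
[0.45675412 0.2151016  0.24507213] 15.95
```

View pics/g.png

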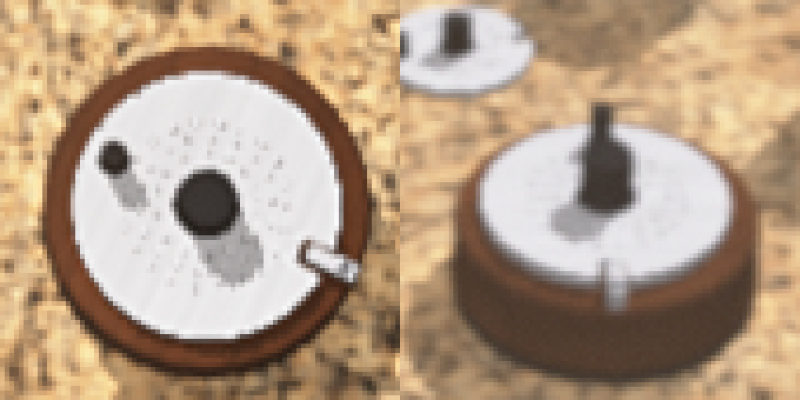

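The disc sits low and flat on the base, with the key standing in its notch (top crop 325,260; scene crop 613,285). The arm is well clear.

```bash
python3 -c "
from bench import r
print(r.hand_in())"
```

```text
the job is handed in; nothing more can be done
None
```

The zester is ready: the disc's notch is over the key and the disc is pressed fully home. I handed the job in at about 16 s. `hand_in()` gives no verdict, so these are my own checks:

- **Turning:** I used the 120 mm disc on the base, not the smaller look-alike beside it. I pushed its peg about 170° counter-clockwise with the closed fingertip. A clear top view showed it about 1.5° short, so I trimmed it. The notch then measured −116.5° against −116.9° for the key, well inside the play.
- **Pressing:** The hub went down at about 3–5 N, past the height where the key would have blocked it. It met a hard stop with the hub top at 79 mm, the seated height, with 30 N vertical and about 10 N sideways at the wrist.
- **Final view:** Both cameras show the disc flat on the base with the key in its notch. The arm is clear of everything, with the hand at about 0.245 m height and 0.26 m from the disc.

One check disagreed. The first push left the disc about 4° further round than the fingertip position predicted, so I relied on the camera for the final angle. I did not measure the loose things around the zester again afterwards. The arm felt no contact with them, and the hand passed well above them.

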